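# Close the row of open sample tubes with one fingertip stroke

### The job

Five sample tubes in the metal cooling block stand with their snap lids up: close them by running your shut fingertips lightly along that row in one stroke, from the hinge side of the lids towards their tabs, so that each lid in turn folds over and is pressed flat on its tube. Stay low over the row until the last lid is down and bend no lid backwards. Do not pick up, tip or shift the block or any of the things around it, and take the hand away at the end.

Things in the scene. Friction and masses are not known exactly. Their poses are not given: they have to be found in the camera images.
- cold_block: Loose dark grey metal cooling block, about 1.8 kg, 88 (its x) x 184 (its y) x 50 mm, upright, facing any way. Origin: centre of underside, z up. Two rows of five holes 34 mm apart along y (-68 to +68 mm). Row x = -20 mm: the five open white tubes, rims 56 mm above the bench. Row x = +20 mm: two empty holes, three tubes already closed (fixed lids). Over 10 N of side push shifts it.
- row_first (a point): Start of the stroke, on the block: middle of lid 1's top face when closed (block x -20, y -68, z 59 mm). Each lid is a 20 mm disc 3 mm thick, hinged on the block's -y side of its tube, 14 mm before and 6 mm below this point; so along +y come hinge, lid, tab. A fingertip passing along +y at this height folds the lids shut; along -y it gets under them and bends them back.
- row_last (a point): The same point of lid 5 (block x -20, y +68, z 59 mm): the end of the stroke; the lid's tab ends 14 mm beyond it. The open tubes rest on springy pads in their wells: pressed from above they give up to 3.5 mm (about 4 N) and rise again.
- lid_1 (a joint): Hinge of lid 1 of the open row (first, at block y -68 mm). 0 = flat shut on its tube, grows as it opens; starts 0.5 to 1.15 rad open, stops at 2.3. Stiff plastic hinge (0.003 N m), slippery plastic: stays where it is left, a few newtons close it.
- lid_2 (a joint): Hinge of lid 2 of the open row (y -34 mm). 0 = flat shut on its tube, grows as it opens; starts 0.5 to 1.15 rad open, stops at 2.3. Stiff plastic hinge (0.003 N m), slippery plastic: stays where it is left, a few newtons close it.
- lid_3 (a joint): Hinge of lid 3 of the open row (y 0). 0 = flat shut on its tube, grows as it opens; starts 0.5 to 1.15 rad open, stops at 2.3. Stiff plastic hinge (0.003 N m), slippery plastic: stays where it is left, a few newtons close it.
- lid_4 (a joint): Hinge of lid 4 of the open row (y +34 mm). 0 = flat shut on its tube, grows as it opens; starts 0.5 to 1.15 rad open, stops at 2.3. Stiff plastic hinge (0.003 N m), slippery plastic: stays where it is left, a few newtons close it.
- lid_5 (a joint): Hinge of lid 5 of the open row (last, y +68 mm). 0 = flat shut on its tube, grows as it opens; starts 0.5 to 1.15 rad open, stops at 2.3. Stiff plastic hinge (0.003 N m), slippery plastic: stays where it is left, a few newtons close it.
- sample_tube: Upright sample tube with blue cap, 34 mm wide, 86 mm high, loose, beside the block; origin centre of its foot. Leave alone.
- small_vial: Upright small amber vial with red cap, 21 mm wide, 56 mm high, loose, beside the block; origin centre of its foot. Leave alone.
- forceps: Steel forceps lying flat along their own y, 14 x 125 x 9 mm, loose, beside the block; origin centre of the underside. Leave alone.
- flask_small: Clear conical flask, 68 mm wide, 109 mm high, loose, behind the work; origin centre of its foot. Leave alone.
- bottle_amber: Amber bottle with black cap, 58 mm wide, 108 mm high, loose, right front; origin centre of its foot. Leave alone.

How it is judged (in metres and radians):
On the way, in this order (a step that is already met when the one before it is completed fails the run):
1. lid 1 is folded shut (within 0.1 rad), in its turn along the row (value of joint lid_1 below 0.1 rad), for 0.02 s.
2. lid 2 is folded shut (within 0.1 rad), in its turn along the row (value of joint lid_2 below 0.1 rad), for 0.02 s.
3. lid 3 is folded shut (within 0.1 rad), in its turn along the row (value of joint lid_3 below 0.1 rad), for 0.02 s.
4. lid 4 is folded shut (within 0.1 rad), in its turn along the row (value of joint lid_4 below 0.1 rad), for 0.02 s.
5. lid 5 is folded shut (within 0.1 rad), in its turn along the row (value of joint lid_5 below 0.1 rad), for 0.02 s.
At the end, for the whole second after the job is handed in: All five lids of the open row are flat shut (joints below 0.10 rad, about 2.5 mm at the tab); the block stands level and at rest within 15 mm of where it was; the tube, vial, forceps, flask and bottle are within 15 mm of where they were (value of joint each of lid_1, lid_2, lid_3, lid_4, lid_5 below 0.1 rad and distance of each of cold_block, sample_tube, small_vial, forceps, flask_small, bottle_amber from where it was at the start of the episode below 0.015 m and angle between cold_block's own z axis and vertical below 0.05 rad and linear speed of cold_block below 0.01 m/s); the robot touches nothing.
It fails at once if a lid is bent backwards on its hinge (past 1.6 rad) (value of joint any of lid_1, lid_2, lid_3, lid_4, lid_5 above 1.6 rad).
It fails at once if the stroke is broken off: between the first and the last lid the fingertips rise more than about 20 mm above the lids (value of joint lid_1 below 0.1 rad and value of joint lid_5 above 0.1 rad and z of the grasp point in the frame of cold_block above 0.101 m).
It fails at once if the fingers press on the block or its lids with more than 25 N (contact force between the fingers and cold_block above 25 N).
It fails at once if the block is lifted, tipped or shoved more than 15 mm (height (world z) of cold_block above 0.008 m or angle between cold_block's own z axis and vertical above 0.1 rad or distance of cold_block from where it was at the start of the episode above 0.015 m).
It fails at once if one of the things around it (tube, vial, forceps, flask, bottle) is shifted or lifted more than 15 mm (distance of any of sample_tube, small_vial, forceps, flask_small, bottle_amber from where it was at the start of the episode above 0.015 m).
It also fails if it takes over 42 s, if anything falls off the work surface, if the arm or the gripper's body presses on something with over 40 N, if the wrist force passes 120 N, or if a joint passes its speed limit or range.

### The arm

A 6-joint arm with a two-finger parallel gripper is mounted at the origin on a cart in front of the work surface, level with it; the furniture and walls round the work are solid. World frame = base frame: x ahead of the robot, y to its left, z up, the work surface at z = 0. Lengths are in m, angles in degrees, forces in N, time in s.
With the tool pointing down it reaches from about 0.4 to 0.825 m from the base axis. Payload 7 kg.
Tool frame: the origin (TCP) lies midway between the tips of the shut fingers; the grasp point (between the pads) lies 19 mm behind it; z points along the fingers, y is the direction in which the jaws open and shut (so a half turn about z gives the same grasp; the last joint's range is limited). The gripper opens to 88 mm and grips with 3 to 60 N. Pads are 19 mm wide; open, the fingers measure 130 mm over their backs; the gripper's body (78 mm by 193 mm) begins 47 mm behind the grasp point.
Start: joints at [80.334, 20.546, 0.682, 0, -70.136, -16.507], TCP at [0.298, 0.606, 0.227] pointing down, gripper open.
Joint ranges: [-176.03, 176.03], [-82.01, 121.73], [-58.28, 71.71], [-173.87, 95.51], [-174.79, -0.11], [-173.66, 173.66]. Speed limits (degrees/s): [136.94, 136.94, 172.46, 180, 180, 180].

### API

Orientations are given as [roll, pitch, yaw] about the fixed x, y, z axes, in that order (R = Rz(yaw) Ry(pitch) Rx(roll)).
In Python, from plant import sensors, cams, job gives the robot as it stands.
- The arm moves only by the tool move_arm, never from a script. Its argument "commands" is a list of rows, each a list of 7 numbers: the finger opening in cm, from 0 to 8.76, then the shift along the tool's x, y, z in cm, then the turn, a rotation vector about the tool's x, y, z in rad. In form: [[hand, x, y, z, wx, wy, wz], ...]. A call has exactly 8 rows; each row is the pose to reach, as a shift and turn from the pose commanded when the call began, along the tool's axes at that moment; what a row does not reach only later rows make up. A row lasts 1/8 s, in which the tool goes at most 62.5 mm and 10.7 degrees, less where a joint would pass 70% of its speed; a pose out of reach is approached as far as the arm can. A call with a gripper value outside its range is refused whole. The fingers move at their own pace and stop on an object; the grip force is fixed at half the most. Time passes only in rows, so rows that repeat a pose let the fingers close, or fill a call up. It gives the time, the measured TCP pose, the force and the opening at its end, in the units of the state.
- sensors.get_obs(): the state, without advancing time (a new reading comes with each control period).
- cams.snapshot(name): name is "scene" or "top" or "wrist"; returns a dict with "frame" (384x512x3 uint8, red, green, blue), "camera_matrix" (3x3 intrinsics, pixels), "dist_coeffs" ([k1, k2, p1, p2, k3] as OpenCV has them; the pictures are not rectified), "R" (3x3) and "t" (3): a world point X has camera coordinates R X + t. Camera axes: x right, y down, z forward; pixel columns grow to the right and rows downward; lengths in m; the calibration is good to about 2 mm. A picture is of the moment at which its call begins. There is no depth.
- job.close_job(): hands the job in, once; it reports no verdict.
The state is a dict: "clock": time; "joint_pos": joint angles; "qvel": joint speeds; "tau": joint torques, N m; "tool_pos": TCP position; "orientation": TCP orientation; "force": force on the tool from outside, world axes, zero at the start; "moment": the same for the moment, N m; "opening": finger opening in m.
Only numpy, scipy, OpenCV 4.12 (cv2) and the standard library are available. Lean on these libraries where they do the work, as an engineer would, in place of code of your own. Each camera call takes 0.05 s, during which the arm holds its last target.

## Working session

There is one attempt and no reset: what is moved stays moved. The work goes in short steps, Python scripts to look and compute and a tool call to move; the robot and the scene stay as the last step left them, time stands still between calls to the robot, and variables do not carry over. Pictures are saved under pics/ and viewed, and the job is handed in when it is done.

Besides the shell and the picture viewer there is one more tool, called after "Emit:" as name(argument=value, ...) on one line, values as JSON. move_arm: Moves the arm, as the interface text tells. Its arguments: {"type":"object","properties":{"commands":{"type":"array"}},"required":["commands"]}

```bash
mkdir -p pics; ls; python3 - <<'E'
from plant import sensors,cams
import cv2,numpy as np
print(sensors.get_obs())
for n in ("scene","top","wrist"):
    s=cams.snapshot(n); cv2.imwrite(f"pics/{n}0.png",s["frame"][:,:,::-1])
    np.savez(f"{n}0.npz",**s)
    print(n,s["camera_matrix"],s["dist_coeffs"],s["R"],s["t"])
E
```

```text
pics
{'clock': 0.0, 'joint_pos': array([ 8.03343673e+01,  2.05903410e+01,  6.32938139e-01, -1.82598794e-02,
       -7.01349143e+01, -1.65047852e+01]), 'qvel': array([ 0.02668261, -0.03646914, -0.00173909,  0.08591769,  0.0559132 ,
       -0.02611476]), 'tau': array([-5.39185075e-04, -5.82718170e+01,  2.93048036e+01,  6.99754804e+00,
        7.03870930e-03, -1.48589302e-04]), 'tool_pos': array([0.29754565, 0.6053381 , 0.22563453]), 'orientation': array([ 1.79906610e+02, -9.77101043e-03, -2.61766287e+01]), 'force': array([1.24771241, 0.27256969, 0.24171002]), 'moment': array([ 0.00361179,  0.03426627, -0.03484525]), 'opening': 0.08735641277380407}
scene [[420.5649347    0.         253.77115863]
 [  0.         420.5649347  188.61578886]
 [  0.           0.           1.        ]] [-0.00193464  0.          0.          0.          0.        ] [[ 0.66762476 -0.74427984 -0.01801927]
 [-0.37395294 -0.31431363 -0.87256297]
 [ 0.64376733  0.58928301 -0.4881692 ]] [-0.47062179  0.2357371   0.59741883]
top [[445.88987596   0.         257.81623452]
 [  0.         445.88987596 192.53065677]
 [  0.           0.           1.        ]] [-0.09813795  0.          0.          0.          0.        ] [[-0.01687529 -0.99931144 -0.03304346]
 [-0.98453219  0.02237162 -0.17376962]
 [ 0.1743892   0.02959994 -0.98423181]] [-0.08877094  0.58504987  0.9622567 ]
wrist [[280.57733972   0.         259.5853693 ]
 [  0.         280.57733972 196.37237659]
 [  0.           0.           1.        ]] [-0.04066203  0.          0.          0.          0.        ] [[-0.44041231 -0.89779477  0.0012449 ]
 [-0.86042662  0.42247648  0.28492043]
 [-0.25632601  0.12441132 -0.95855036]] [ 0.6744462  -0.03513732  0.39119999]
```

View pics/scene0.png

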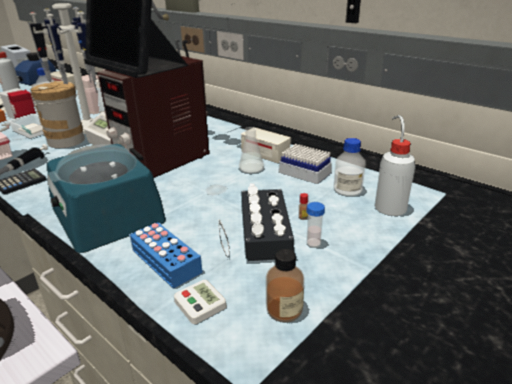

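View pics/top0.png

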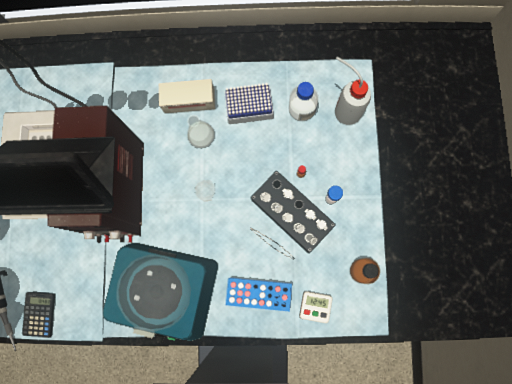

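View pics/wrist0.png

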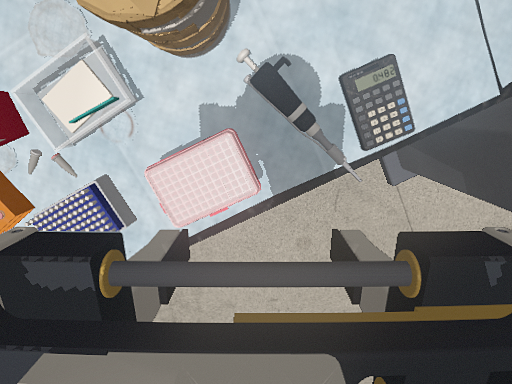

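```bash
python3 - <<'E'
import cv2
a=cv2.imread("pics/top0.png")[160:265,235:350]; cv2.imwrite("pics/topz.png",cv2.resize(a,None,fx=5.5,fy=5.5,interpolation=cv2.INTER_CUBIC))
a=cv2.imread("pics/scene0.png")[165:270,210:335]; cv2.imwrite("pics/scenez.png",cv2.resize(a,None,fx=5.5,fy=5.5,interpolation=cv2.INTER_CUBIC))
E
```

```text
(no output)
```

View pics/topz.png

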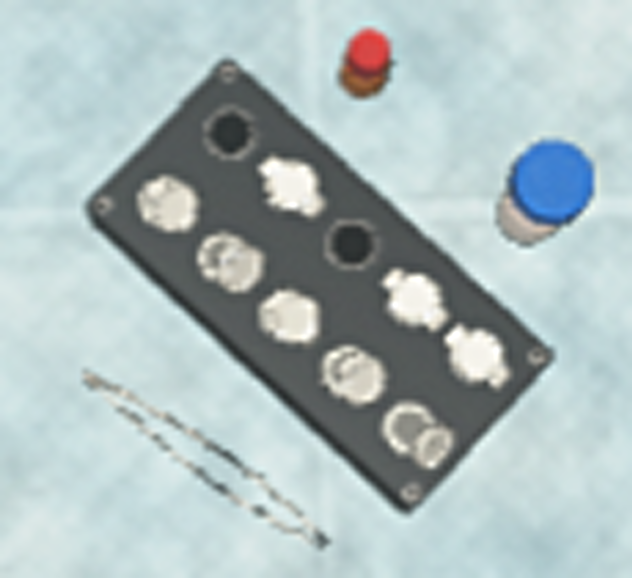

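View pics/scenez.png

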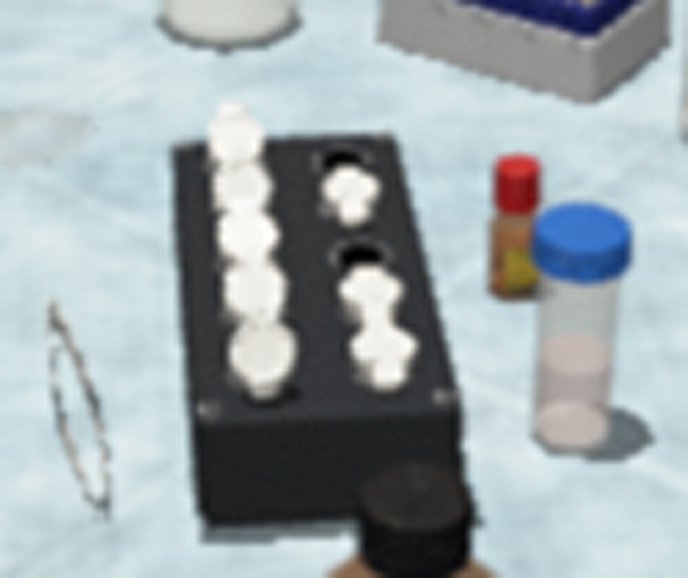

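```bash
cat >h.py <<'E'
import cv2,numpy as np
def ray(s,uv,z):
    K,d,R,t=s["camera_matrix"],s["dist_coeffs"],s["R"],s["t"]
    p=cv2.undistortPoints(np.array(uv,float).reshape(-1,1,2),K,d).reshape(-1,2)
    D=np.c_[p,np.ones(len(p))]@R; C=-R.T@t
    return C+D*((z-C[2])/D[:,2])[:,None]
def proj(s,X):
    r,_=cv2.Rodrigues(s["R"]); return cv2.projectPoints(np.array(X,float),r,s["t"],s["camera_matrix"],s["dist_coeffs"])[0].reshape(-1,2)
def fit(model,W):
    model=np.array(model,float);W=W[:,:2]
    mc,wc=model.mean(0),W.mean(0);a=model-mc;b=W-wc
    th=np.arctan2((a[:,0]*b[:,1]-a[:,1]*b[:,0]).sum(),(a*b).sum())
    R=np.array([[np.cos(th),-np.sin(th)],[np.sin(th),np.cos(th)]])
    o=wc-R@mc; res=W-(model@R.T+o)
    return o,th,res
def crop(uv,x0,y0,k): return (np.array(uv,float)+.5)/k-.5+[x0,y0]
E
python3 - <<'E'
from h import *
T=dict(np.load("top0.npz"));S=dict(np.load("scene0.npz"))
M=[(-44,92),(44,92),(44,-92),(-44,-92)]
M=np.array(M)/1000
for n,c in (("edge",[(88,207),(227,58),(553,355),(407,510)]),):
    o,th,r=fit(M,ray(T,crop(c,235,160,5.5),.05)); print(n,o,np.degrees(th),(r*1000).round(1).tolist())
# holes
o2,th2,r=fit(np.array([(20,68),(20,0)])/1000,ray(T,crop([(231,132),(352,244)],235,160,5.5),.05));print("holes",o2,np.degrees(th2),r*1000)
c=[(175,147),(395,137),(460,405),(197,420)]
oS,thS,r=fit(M,ray(S,crop(c,210,165,5.5),.05));print("scene",oS,np.degrees(thS),(r*1000).round(1).tolist())
# things
print("vial cap",ray(T,crop([(369,48)],235,160,5.5),.056)); print("tube cap",ray(T,crop([(552,182)],235,160,5.5),.086))
print("bottle",ray(T,[(370,270)],.108),"forceps",ray(T,crop([(88,377),(322,540)],235,160,5.5),.005),"flask",ray(T,[(201,133)],.1))
for o,th in((o,th),(oS,thS)):
  R=np.array([[np.cos(th),-np.sin(th)],[np.sin(th),np.cos(th)]])
  for y in(-.105,-.068,.068,.1): print(y,R@[-.02,y]+o)
E
```

```text
edge [ 0.54012216 -0.17722104] -44.60948922569865 [[-0.7, -2.9], [-1.9, 0.1], [0.6, 1.6], [1.9, 1.3]]
holes [ 0.54072755 -0.17771672] -44.6893223268626 [[ 0.04228839  0.0427495 ]
 [-0.04228839 -0.0427495 ]]
scene [ 0.53946942 -0.17897409] -44.45817549645735 [[-1.6, -3.8], [-3.9, -1.9], [1.6, 4.3], [3.8, 1.3]]
vial cap [[ 0.63567429 -0.20117297  0.056     ]]
tube cap [[ 0.57259978 -0.26967777  0.086     ]]
bottle [[ 0.4043446  -0.33219041  0.108     ]] forceps [[ 0.5068489  -0.08062731  0.005     ]
 [ 0.4360979  -0.17808088  0.005     ]] flask [[0.71161177 0.02232525 0.1       ]]
-0.105 [ 0.45214551 -0.23792614]
-0.068 [ 0.47812954 -0.21158548]
0.068 [ 0.57363839 -0.11476576]
0.1 [ 0.59611106 -0.09198464]
-0.105 [ 0.4516534  -0.23991132]
-0.068 [ 0.47756777 -0.21350213]
0.068 [ 0.5728206  -0.11643051]
0.1 [ 0.59523303 -0.09359013]
```

```bash
python3 - <<'E'
from h import *
T=dict(np.load("top0.npz"));S=dict(np.load("scene0.npz"))
for z in(0,.1,.15,.2,.3): print(z,"top cent corners",ray(T,[(122,245),(217,260),(207,338),(105,328)],z)[:,:2].round(3).tolist(),"box R",ray(T,[(143,145),(142,235),(100,240)],z)[:,:2].round(3).tolist())
for z in(0,.1,.15,.2,.3): print(z,"scene",ray(S,[(207,150),(152,170),(205,60),(110,150),(160,180),(50,165),(163,208),(75,243)],z)[:,:2].round(3).tolist())
print(ray(T,[(250,345),(110,345)],0))
print([ (-S["R"].T@S["t"]).round(3),(-T["R"].T@T["t"]).round(3)])
E
```

```text
0 top cent corners [[0.472, 0.227], [0.434, -0.001], [0.257, 0.023], [0.279, 0.264]] box R [[0.718, 0.183], [0.496, 0.179], [0.485, 0.282]]
0.1 top cent corners [[0.466, 0.193], [0.432, -0.013], [0.271, 0.008], [0.291, 0.226]] box R [[0.688, 0.153], [0.487, 0.149], [0.477, 0.243]]
0.15 top cent corners [[0.463, 0.176], [0.43, -0.019], [0.278, 0.001], [0.297, 0.207]] box R [[0.673, 0.138], [0.483, 0.135], [0.474, 0.223]]
0.2 top cent corners [[0.46, 0.159], [0.429, -0.026], [0.285, -0.006], [0.303, 0.188]] box R [[0.658, 0.123], [0.479, 0.12], [0.47, 0.203]]
0.3 top cent corners [[0.454, 0.125], [0.426, -0.038], [0.3, -0.021], [0.316, 0.151]] box R [[0.628, 0.093], [0.47, 0.09], [0.463, 0.164]]
0 scene [[0.745, 0.216], [0.565, 0.232], [1.536, 1.093], [0.565, 0.433], [0.545, 0.17], [0.405, 0.471], [0.467, 0.057], [0.274, 0.084]]
0.1 scene [[0.596, 0.043], [0.453, 0.056], [1.225, 0.741], [0.453, 0.216], [0.437, 0.007], [0.326, 0.246], [0.375, -0.083], [0.222, -0.061]]
0.15 scene [[0.522, -0.043], [0.397, -0.032], [1.07, 0.565], [0.397, 0.108], [0.383, -0.075], [0.286, 0.134], [0.329, -0.153], [0.196, -0.134]]
0.2 scene [[0.447, -0.13], [0.341, -0.12], [0.915, 0.389], [0.341, -0.001], [0.329, -0.156], [0.247, 0.021], [0.283, -0.223], [0.169, -0.207]]
0.3 scene [[0.299, -0.302], [0.229, -0.296], [0.604, 0.037], [0.229, -0.218], [0.221, -0.32], [0.167, -0.204], [0.191, -0.363], [0.117, -0.353]]
[[ 0.24039103 -0.07510614  0.        ]
 [ 0.24020972  0.2507039   0.        ]]
[array([ 0.018, -0.628,  0.489]), array([ 0.407, -0.13 ,  1.046])]
```

```bash
cat >>h.py <<'E'
def rows(p0,yaw0,wps):
    c,s=np.cos(np.radians(yaw0)),np.sin(np.radians(yaw0))
    A=np.array([[c,s,0],[s,-c,0],[0,0,-1.]])  # rows: tool axes in world
    for x,y,z,yaw in wps:
        d=A@(np.array([x,y,z])-p0)*100
        print(d.round(2), round(-np.radians(yaw-yaw0),3))
E
python3 - <<'E'
from h import *
p0=np.array([.298,.606,.227])
def interp(a,b,n): return [a+(np.array(b)-a)*i/n for i in range(1,n+1)]
a=np.array([.298,.606,.227,-26.2]); w=interp(a,[.30,.33,.30,-65],5); w+=interp(w[-1],[.34,.2,.3,-86],3)
rows(p0,-26.2,w)
E
```

```text
[ 2.47  4.94 -1.46] 0.135
[ 4.95  9.87 -2.92] 0.271
[ 7.42 14.81 -4.38] 0.406
[ 9.89 19.74 -5.84] 0.542
[12.37 24.68 -7.3 ] 0.677
[15.47 27.98 -7.3 ] 0.799
[18.58 31.27 -7.3 ] 0.922
[21.69 34.57 -7.3 ] 1.044
```

Emit:
move_arm(commands=[[0,2.5,5,-1.5,0,0,0.135],[0,5,10,-3,0,0,0.27],[0,7.5,15,-4.5,0,0,0.405],[0,10,20,-6,0,0,0.54],[0,12.4,24.7,-7.3,0,0,0.68],[0,15.5,28,-7.3,0,0,0.8],[0,18.6,31.3,-7.3,0,0,0.92],[0,21.7,34.6,-7.3,0,0,1.04]])

```text
clock: 1.15
tool_pos: [0.3398, 0.198, 0.2997]
orientation: [-180.0, 0.0, -86.0]
force: [0.9, 1.1, -0.5]
opening: 0.0131
```

```bash
python3 - <<'E'
from h import *
from plant import sensors
o=sensors.get_obs(); print(o["joint_pos"].round(1),o["tool_pos"].round(4),o["orientation"])
def interp(a,b,n): return [a+(np.array(b)-a)*i/n for i in range(1,n+1)]
a=np.array([.34,.198,.30,-86]); w=interp(a,[.41,-.05,.30,-116],5); w+=interp(w[-1],[.43,-.2,.27,-134.6],3)
rows(a[:3],-86,w)
E
```

```text
[ 59.4 -10.2 -24.3  -0.  -75.8 -55.4] [0.3398 0.198  0.2997] [-1.79980994e+02  3.70345445e-02 -8.59537779e+01]
[ 5.05 -1.05  0.  ] 0.105
[10.09 -2.1   0.  ] 0.209
[15.14 -3.15  0.  ] 0.314
[20.18 -4.2   0.  ] 0.419
[25.23 -5.25  0.  ] 0.524
[30.26 -5.57  1.  ] 0.632
[35.3  -5.89  2.  ] 0.74
[40.33 -6.2   3.  ] 0.848
```

Emit:
move_arm(commands=[[0,5,-1,0,0,0,0.105],[0,10,-2.1,0,0,0,0.21],[0,15.1,-3.1,0,0,0,0.315],[0,20.2,-4.2,0,0,0,0.42],[0,25.2,-5.2,0,0,0,0.525],[0,30.2,-5.6,1,0,0,0.63],[0,35.3,-5.9,2,0,0,0.74],[0,40.3,-6.2,3,0,0,0.848]])

```text
clock: 2.15
tool_pos: [0.4313, -0.1996, 0.2693]
orientation: [-180.0, 0.0, -134.6]
force: [1.7, 0.3, 0.7]
opening: 0.0007
```

```bash
python3 - <<'E'
from h import *
from plant import sensors,cams
o=sensors.get_obs(); print(o["joint_pos"].round(1),o["tool_pos"].round(4),o["orientation"],o["force"],o["opening"])
for n in ("scene","wrist","top"):
    s=cams.snapshot(n); cv2.imwrite(f"pics/{n}1.png",s["frame"][:,:,::-1]); np.savez(f"{n}1.npz",**s)
E
```

```text
[ -1.   -0.3 -19.6  -0.  -70.7 -43.5] [ 0.4313 -0.1996  0.2693] [-1.79992774e+02  1.60680771e-02 -1.34564177e+02] [1.67742939 0.25609015 0.66747898] 0.0007209245565390713
```

View pics/wrist1.png

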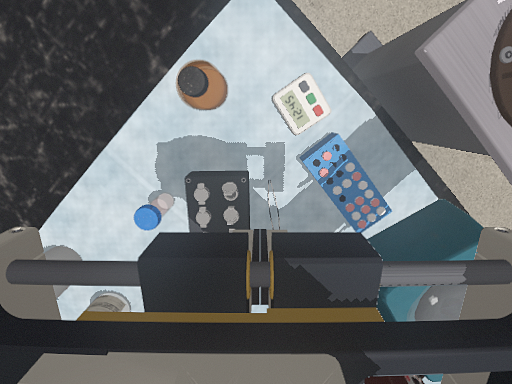

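View pics/scene1.png

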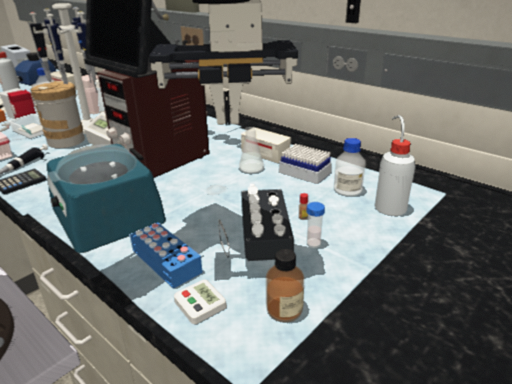

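```bash
python3 - <<'E'
from h import *
from plant import sensors
o=sensors.get_obs(); print(o["tool_pos"].round(4))
th=np.radians(-44.6);R=np.array([[np.cos(th),-np.sin(th)],[np.sin(th),np.cos(th)]]);b=np.array([.5402,-.1777])
w=[[*(R@[-.021,-.12]+b),z,-134.6] for z in(.13,.07,.06)]+[[*(R@[-.021,.1]+b),.06,-134.6]]
print(w);rows(o["tool_pos"],-134.6,w)
E
```

```text
[ 0.4307 -0.1997  0.2683]
[[np.float64(0.4409890866747696), np.float64(-0.2483979114060212), 0.13, -134.6], [np.float64(0.4409890866747696), np.float64(-0.2483979114060212), 0.07, -134.6], [np.float64(0.4409890866747696), np.float64(-0.2483979114060212), 0.06, -134.6], [np.float64(0.5954627583337053), np.float64(-0.09175218128800194), 0.06, -134.6]]
[ 2.74 -4.15 13.83] -0.0
[ 2.74 -4.15 19.83] -0.0
[ 2.74 -4.15 20.83] -0.0
[-19.26  -4.15  20.83] -0.0
```

Emit:
move_arm(commands=[[0,0.7,-1,3,0,0,0],[0,1.4,-2,6,0,0,0],[0,2,-3,9,0,0,0],[0,2.7,-4.2,12,0,0,0],[0,2.7,-4.2,15,0,0,0],[0,2.7,-4.2,18,0,0,0],[0,2.7,-4.2,18.5,0,0,0],[0,2.7,-4.2,18.5,0,0,0]])

```text
clock: 3.3
tool_pos: [0.4432, -0.246, 0.0853]
orientation: [-180.0, 0.0, -134.3]
force: [0.3, -0.5, 0.2]
opening: 0.0004
```

```bash
python3 - <<'E'
from h import *
from plant import sensors,cams
for n in ("scene","wrist","top"):
    s=cams.snapshot(n); cv2.imwrite(f"pics/{n}2.png",s["frame"][:,:,::-1]); np.savez(f"{n}2.npz",**s)
    o=sensors.get_obs(); print(o["tool_pos"].round(5),o["orientation"].round(2),o["force"].round(1),o["opening"],o["clock"])
th=np.radians(-44.6);R=np.array([[np.cos(th),-np.sin(th)],[np.sin(th),np.cos(th)]]);b=np.array([.5402,-.1777])
print("block xy",R.T@(o["tool_pos"][:2]-b))
a=cv2.imread("pics/scene2.png")[165:270,210:335]; cv2.imwrite("pics/scenez2.png",cv2.resize(a,None,fx=5.5,fy=5.5,interpolation=cv2.INTER_CUBIC))
E
```

```text
[ 0.44361 -0.24618  0.08577] [-1.7992e+02  4.0000e-02 -1.3427e+02] [-0.2 -0.4  0.4] 0.0008073408034317111 3.35
[ 0.4437  -0.24631  0.08593] [-1.7989e+02  6.0000e-02 -1.3429e+02] [ 0.3 -0.  -1. ] 0.000590330531253284 3.4
[ 0.44365 -0.2464   0.08593] [-1.7989e+02  7.0000e-02 -1.3431e+02] [-0.   0.   0.5] 0.00017961925332286694 3.45
block xy [-0.02050797 -0.11671085]
```

View pics/scenez2.png

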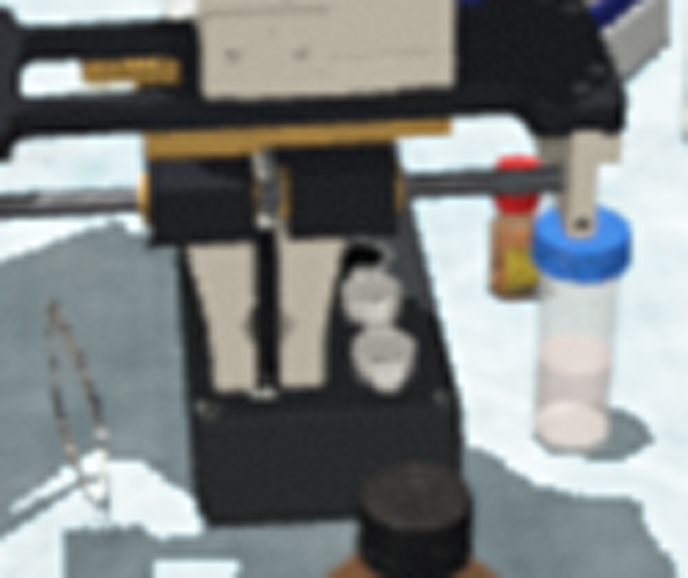

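View pics/top2.png

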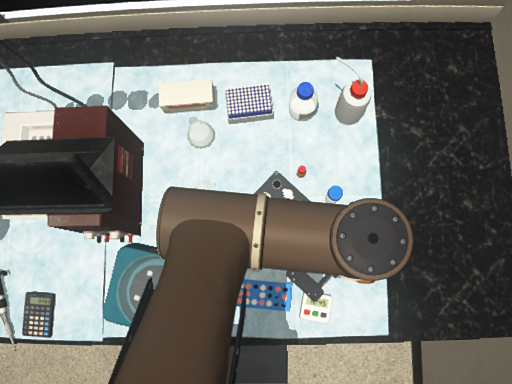

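View pics/wrist2.png

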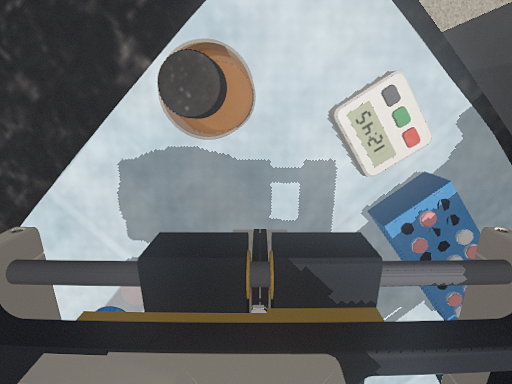

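```bash
python3 - <<'E'
from h import *
S=dict(np.load("scene2.npz"))
p=proj(S,[[.44365,-.2464,.0859]]);print((p-[210,165])*5.5)
E
```

```text
[[265.3799978  370.29103944]]
```

Emit:
move_arm(commands=[[0,0,0,1,0,0,0],[0,0,0,2,0,0,0],[0,0,0,2.5,0,0,0],[0,0,0,2.5,0,0,0],[0,0,0,2.5,0,0,0],[0,0,0,2.5,0,0,0],[0,0,0,2.5,0,0,0],[0,0,0,2.5,0,0,0]])

```text
clock: 4.45
tool_pos: [0.4427, -0.2465, 0.0597]
orientation: [-180.0, 0.0, -134.3]
force: [-0.7, 0.5, 0.6]
opening: 0.0004
```

```bash
cat > st.py <<'E'
from h import *
from plant import sensors,cams
import sys
th=np.radians(-44.6);R=np.array([[np.cos(th),-np.sin(th)],[np.sin(th),np.cos(th)]]);b=np.array([.5402,-.1777])
k=sys.argv[1]
for i in range(2):
    s=cams.snapshot("scene")
    o=sensors.get_obs(); print("z",o["tool_pos"][2].round(5),o["orientation"].round(2),o["force"].round(1),o["clock"],"block xy",(R.T@(o["tool_pos"][:2]-b)).round(4))
cv2.imwrite(f"pics/sz{k}.png",cv2.resize(s["frame"][145:270,200:345,::-1],None,fx=5,fy=4.8,interpolation=cv2.INTER_CUBIC))
E
python3 st.py 3
```

```text
z 0.05968 [-1.7999e+02  1.0000e-02 -1.3435e+02] [ 0.9 -0.7  0. ] 4.5 block xy [-0.0211 -0.1174]
z 0.05964 [-1.7999e+02  1.0000e-02 -1.3435e+02] [-0.6  0.7 -0.2] 4.55 block xy [-0.0212 -0.1174]
```

View pics/sz3.png

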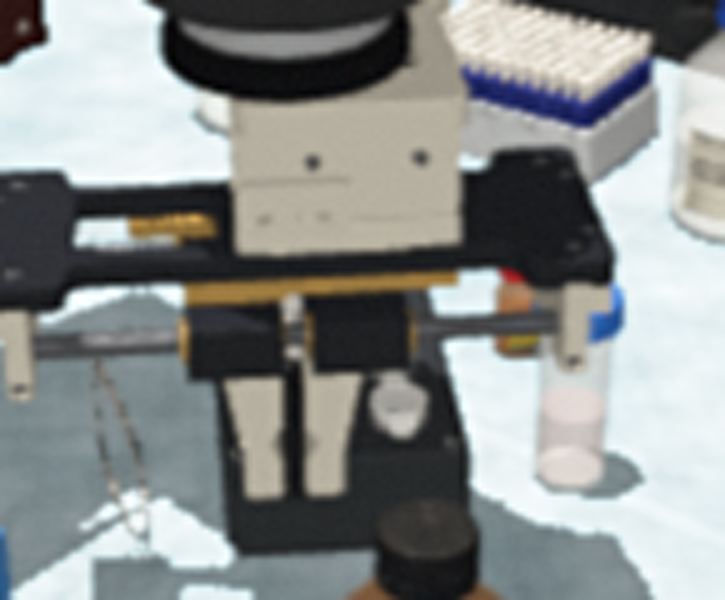

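```bash
python3 - <<'E'
from h import *
S=dict(np.load("scene2.npz"))
th=np.radians(-44.6);R=np.array([[np.cos(th),-np.sin(th)],[np.sin(th),np.cos(th)]]);b=np.array([.5402,-.1777])
print("tube block",R.T@(np.array([.5726,-.2697])-b), "vial",R.T@(np.array([.6357,-.2012])-b))
for uv in [(200+572/5,145+365/4.8),(200+20/5,145+397/4.8)]:
  for z in (.08,.09,.1,.11,.12,.13): 
    p=ray(S,[uv],z)[0]; print(z,(R.T@(p[:2]-b)).round(4))
E
```

```text
tube block [ 0.08766772 -0.04275664] vial [0.08449908 0.050323  ]
0.08 [ 0.0799 -0.083 ]
0.09 [ 0.0766 -0.0978]
0.1 [ 0.0732 -0.1125]
0.11 [ 0.0699 -0.1273]
0.12 [ 0.0666 -0.1421]
0.13 [ 0.0633 -0.1569]
0.08 [-0.1117 -0.0867]
0.09 [-0.1103 -0.1014]
0.1 [-0.109  -0.1161]
0.11 [-0.1076 -0.1308]
0.12 [-0.1062 -0.1455]
0.13 [-0.1048 -0.1601]
```

Emit:
move_arm(commands=[[0,-0.8,0,0,0,0,0],[0,-1.5,0,0,0,0,0],[0,-2.1,0,0,0,0,0],[0,-2.7,0,0,0,0,0],[0,-3.3,0,0,0,0,0],[0,-3.9,0,0,0,0,0],[0,-4.5,0,0,0,0,0],[0,-5.2,0,0,0,0,0]])

```text
clock: 5.55
tool_pos: [0.4793, -0.209, 0.0596]
orientation: [-180.0, 0.0, -134.3]
force: [-0.5, 0.7, -0.1]
opening: 0.0005
```

```bash
python3 st.py 4; python3 - <<'E'
from plant import cams
import cv2
for n in("wrist",):
    s=cams.snapshot(n); cv2.imwrite(f"pics/{n}4.png",s["frame"][:,:,::-1])
E
```

```text
z 0.05965 [-1.7997e+02  2.0000e-02 -1.3433e+02] [0.5 1.1 0.2] 5.6 block xy [-0.0211 -0.0643]
z 0.05957 [-1.7999e+02  1.0000e-02 -1.3432e+02] [0.4 0.  0.5] 5.65 block xy [-0.0213 -0.0647]
```

View pics/sz4.png

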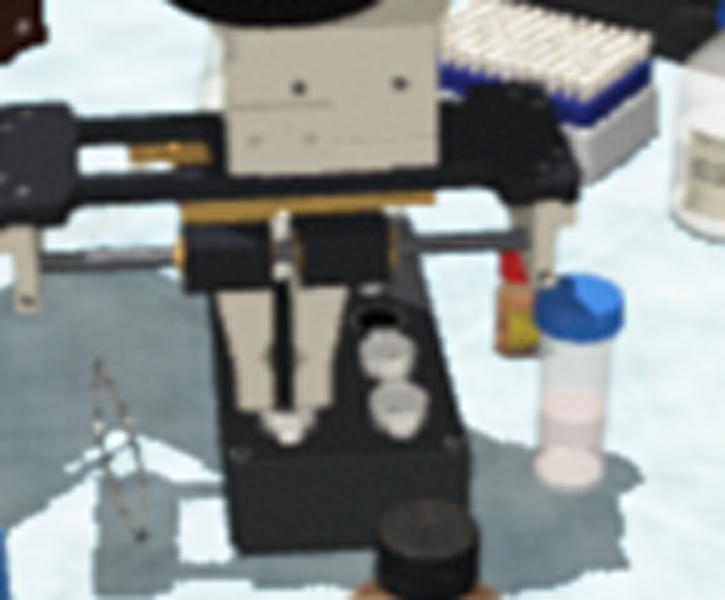

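View pics/wrist4.png

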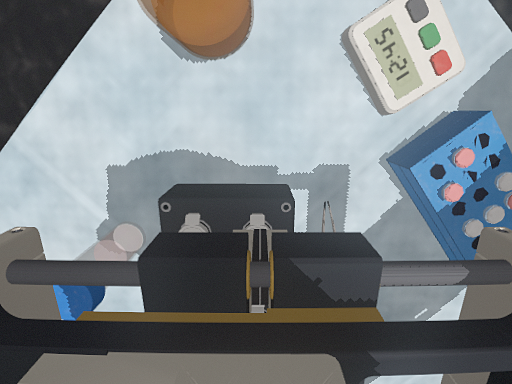

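Emit:
move_arm(commands=[[0,0,0,0.1,0,0,0],[0,0,0,0.2,0,0,0],[0,0,0,0.25,0,0,0],[0,0,0,0.25,0,0,0],[0,0,0,0.25,0,0,0],[0,0,0,0.25,0,0,0],[0,0,0,0.25,0,0,0],[0,0,0,0.25,0,0,0]])

```text
clock: 6.7
tool_pos: [0.4791, -0.2093, 0.0571]
orientation: [-180.0, 0.0, -134.3]
force: [0.6, 0.3, 3.1]
opening: 0.0003
```

```bash
python3 st.py 5;python3 st.py 5
```

```text
z 0.05711 [-179.99    0.   -134.35] [0.7 0.1 1.8] 6.75 block xy [-0.0213 -0.0654]
z 0.05709 [-179.99    0.   -134.34] [0.3 0.6 2.7] 6.8 block xy [-0.0213 -0.0654]
z 0.05709 [-179.99    0.   -134.35] [0.5 0.7 3. ] 6.85 block xy [-0.0213 -0.0654]
z 0.05709 [-179.99    0.   -134.35] [0.5 0.4 3. ] 6.9 block xy [-0.0213 -0.0654]
```

Emit:
move_arm(commands=[[0,0,0,-0.23,0,0,0],[0,-0.5,0,-0.23,0,0,0],[0,-1,0,-0.23,0,0,0],[0,-1.5,0,-0.23,0,0,0],[0,-2,0,-0.23,0,0,0],[0,-2.5,0,-0.23,0,0,0],[0,-3,-0.02,-0.23,0,0,0],[0,-3.5,-0.02,-0.23,0,0,0]])

```text
clock: 7.9
tool_pos: [0.5039, -0.1841, 0.0593]
orientation: [-180.0, 0.0, -134.3]
force: [-0.8, -1.0, 0.7]
opening: 0.0005
```

```bash
python3 st.py 6
```

```text
z 0.05939 [-1.7998e+02  1.0000e-02 -1.3433e+02] [0.3 0.2 0.8] 7.95 block xy [-0.0212 -0.0296]
z 0.05933 [-1.7999e+02  1.0000e-02 -1.3432e+02] [0.  0.4 1. ] 8.0 block xy [-0.0213 -0.0298]
```

View pics/sz6.png

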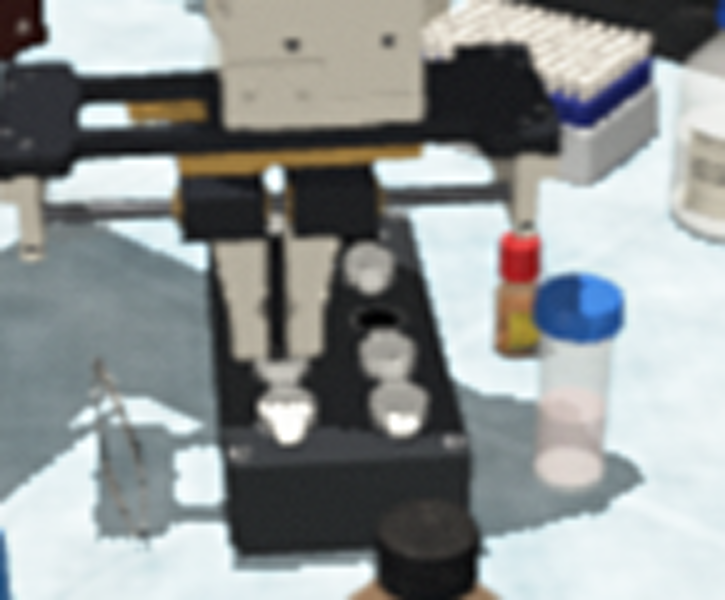

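Emit:
move_arm(commands=[[0,0,0,0.2,0,0,0],[0,0,0,0.2,0,0,0],[0,0,0,0,0,0,0],[0,-0.6,0,0,0,0,0],[0,-1.3,0,0,0,0,0],[0,-2,0,0,0,0,0],[0,-2.7,-0.02,0,0,0,0],[0,-3.4,-0.02,0,0,0,0]])

```text
clock: 9.0
tool_pos: [0.5279, -0.1598, 0.0593]
orientation: [180.0, -0.0, -134.3]
force: [0.2, -0.2, 0.9]
opening: 0.0003
```

```bash
python3 st.py 7
```

```text
z 0.05936 [-1.7998e+02  2.0000e-02 -1.3432e+02] [0.9 0.1 0.4] 9.05 block xy [-0.0211  0.0049]
z 0.05935 [-1.7998e+02  2.0000e-02 -1.3431e+02] [ 0.7 -0.7  2. ] 9.1 block xy [-0.0212  0.0045]
```

View pics/sz7.png

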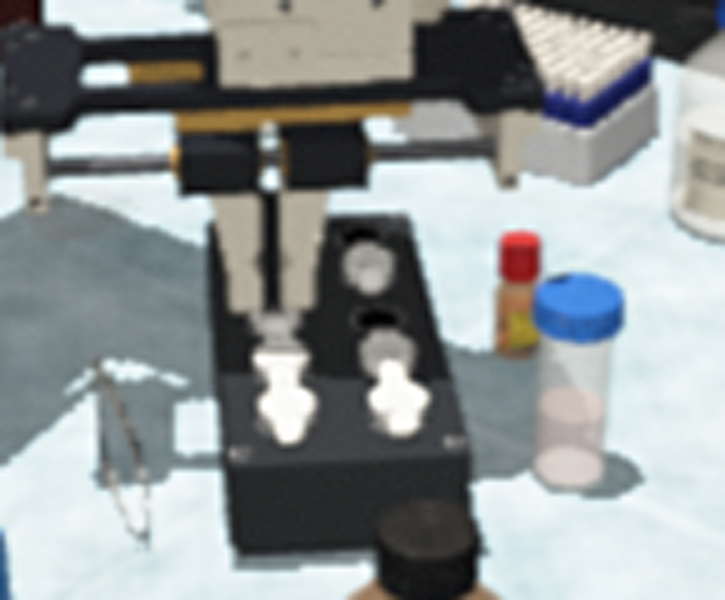

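Lids 1 and 2 lie shut and the block stands where it was. The last pattern worked, so I repeat it.

Emit:
move_arm(commands=[[0,0,0,0.2,0,0,0],[0,0,0,0.2,0,0,0],[0,0,0,0,0,0,0],[0,-0.6,0,0,0,0,0],[0,-1.3,0,0,0,0,0],[0,-2,0,0,0,0,0],[0,-2.7,-0.02,0,0,0,0],[0,-3.4,-0.02,0,0,0,0]])

```text
clock: 10.1
tool_pos: [0.5518, -0.1356, 0.0593]
orientation: [180.0, -0.0, -134.3]
force: [-0.6, 0.1, 0.9]
opening: 0.0004
```

```bash
python3 st.py 8
```

```text
z 0.05934 [-1.7998e+02  2.0000e-02 -1.3432e+02] [1.  1.4 1.3] 10.15 block xy [-0.0211  0.0389]
z 0.05932 [-1.7998e+02  2.0000e-02 -1.3431e+02] [-0.4 -0.5 -0.3] 10.2 block xy [-0.0212  0.0385]
```

View pics/sz8.png

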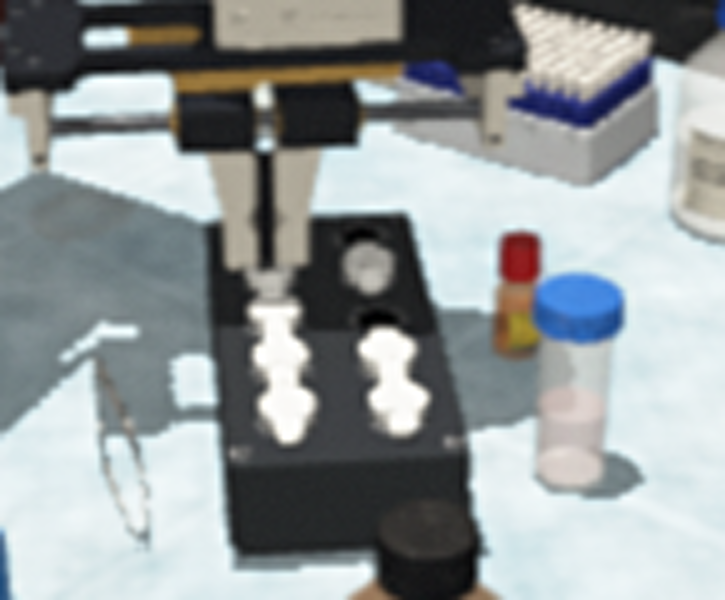

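Emit:
move_arm(commands=[[0,0,0,0.2,0,0,0],[0,0,0,0.2,0,0,0],[0,0,0,0,0,0,0],[0,-0.6,0,0,0,0,0],[0,-1.3,0,0,0,0,0],[0,-2,0,0,0,0,0],[0,-2.7,-0.02,0,0,0,0],[0,-3.4,-0.02,0,0,0,0]])

```text
clock: 11.2
tool_pos: [0.5757, -0.1114, 0.0593]
orientation: [180.0, -0.0, -134.3]
force: [-0.3, -0.4, 0.9]
opening: 0.0004
```

Emit:
move_arm(commands=[[0,0,0,0.1,0,0,0],[0,0,0,0.25,0,0,0],[0,0,0,0.25,0,0,0],[0,0,0,0.25,0,0,0],[0,0,0,0.25,0,0,0],[0,0,0,0.25,0,0,0],[0,0,0,0.25,0,0,0],[0,0,0,0.25,0,0,0]])

```text
clock: 12.2
tool_pos: [0.5755, -0.1119, 0.0569]
orientation: [-180.0, 0.0, -134.3]
force: [1.3, 0.2, 3.0]
opening: -0.0001
```

```bash
python3 st.py 9
```

```text
z 0.05691 [-179.99    0.   -134.34] [ 2.1 -0.   2.8] 12.25 block xy [-0.0211  0.0716]
z 0.05691 [-179.99    0.   -134.34] [1.1 0.7 2.1] 12.3 block xy [-0.0211  0.0716]
```

View pics/sz9.png

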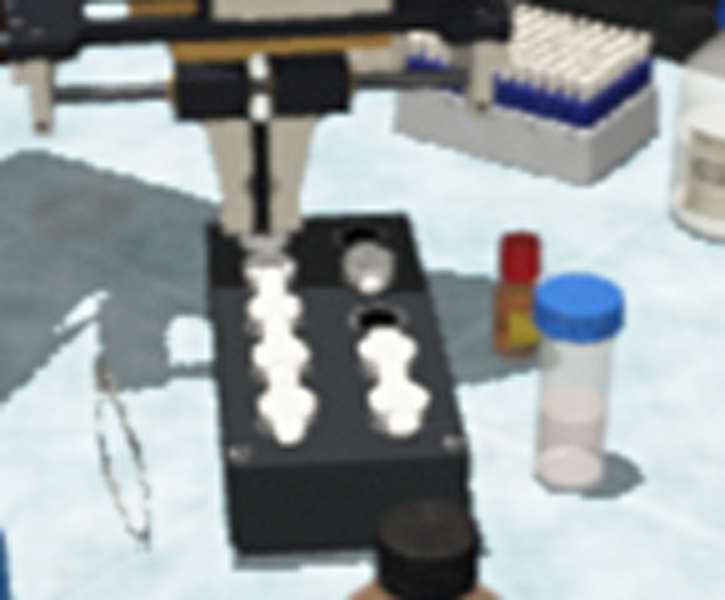

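Emit:
move_arm(commands=[[0,0,0,-1,0,0,0],[0,0,0,-4,0,0,0],[0,0,0,-8,0,0,0],[0,0,0,-12,0,0,0],[0,0,0,-16,0,0,0],[0,1,4,-18,0,0,0],[0,2,8,-18,0,0,0],[0,2,12,-18,0,0,0]])

```text
clock: 13.3
tool_pos: [0.4734, -0.0422, 0.2371]
orientation: [180.0, -0.0, -134.4]
force: [1.3, 0.4, 0.4]
opening: 0.0004
```

Emit:
move_arm(commands=[[0,-1,3,0,0,0,-0.1],[0,-2,6,0,0,0,-0.2],[0,-4,9,0,0,0,-0.3],[0,-5,12,0,0,0,-0.4],[0,-6,15,0,0,0,-0.5],[0,-7,17,0,0,0,-0.6],[0,-7,17,0,0,0,-0.6],[0,-7,17,0,0,0,-0.6]])

```text
clock: 14.3
tool_pos: [0.4026, 0.1261, 0.2369]
orientation: [180.0, -0.0, -100.0]
force: [0.3, 0.2, -0.7]
opening: 0.0005
```

```bash
python3 st.py 10; python3 - <<'E'
from plant import cams
import cv2
for n in("top","wrist"):
    s=cams.snapshot(n); cv2.imwrite(f"pics/{n}10.png",s["frame"][:,:,::-1])
E
```

```text
z 0.23685 [ 1.7998e+02 -2.0000e-02 -1.0006e+02] [0.4 0.4 0.8] 14.35 block xy [-0.3111  0.1197]
z 0.23681 [ 1.7998e+02 -2.0000e-02 -1.0007e+02] [ 0.5 -0.9 -0.2] 14.4 block xy [-0.311   0.1197]
```

View pics/sz10.png

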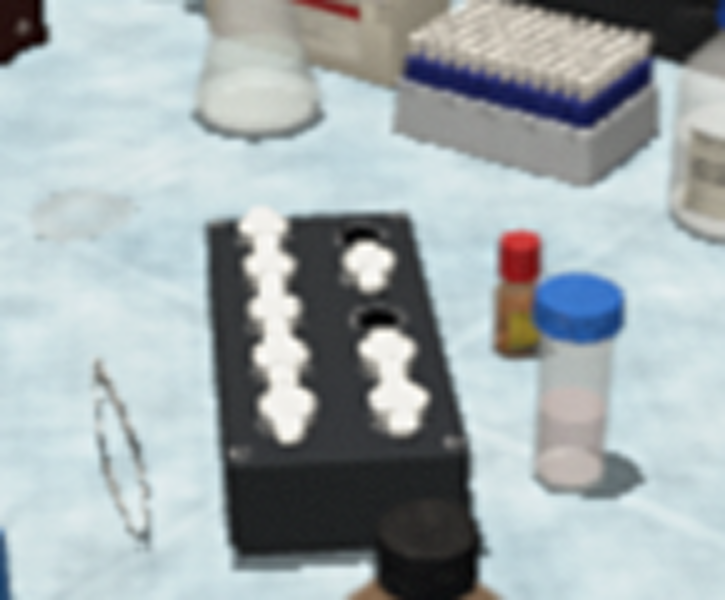

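View pics/top10.png

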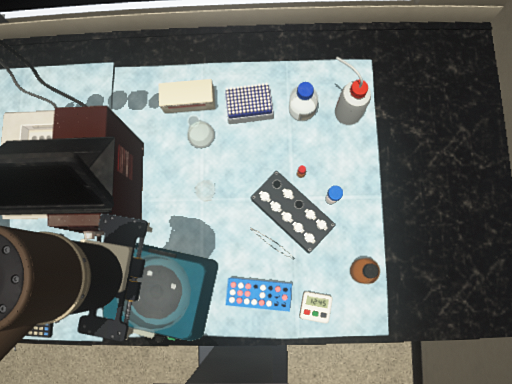

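```bash
python3 -c "
from plant import job
print(job.close_job())"
```

```text
the job is handed in; nothing more can be done
None
```

All five lids look shut in the last pictures, and I handed the job in at about 14.5 s of the 42 s allowed; no verdict was reported.

- **Stroke:** I ran the shut fingertips along the open row from lid 1 to lid 5, with the tips 59.3–59.7 mm above the bench. Over each lid I stopped and pressed straight down about 2–2.5 mm, so the stroke was stepped, not one continuous sweep. The tips never rose between lids.
- **Forces:** Pressing on lids 1 and 5 read about 2–3 N upward, which fits shut lids sitting on their springy pads. I took no force reading during the presses on lids 2 to 4. Side force read between moves never passed about 2 N.
- **Final pictures:** In the scene and top views all five lids look like the three tubes that were closed from the start. By eye, the block, tube, vial, forceps, flask and bottle are where they were. The hand is well clear, at 0.24 m height over to the left.
- **Limits of the checks:** I judged the lid angles only from the pictures and those two presses, since there is no reading of the lid hinges. The top and scene views put the block about 2 mm apart, which made no difference to the stroke.

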